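# Stack a tray on its lugs, turned end for end

### The arm

A 6-joint arm with a two-finger parallel gripper is mounted at the origin on a cart in front of the work surface, level with it; the furniture and walls round the work are solid. World frame = base frame: x ahead of the robot, y to its left, z up, the work surface at z = 0. Lengths are in m, angles in rad, forces in N, time in s.
With the tool pointing down it reaches from about 0.35 to 0.775 m from the base axis. Payload 5.5 kg.
Tool frame: the origin (TCP) lies at the very end of the fingers, on their centre line; the grasp point (between the pads) lies env.hold_point_z behind it (env.hold_point_z is the distance from the TCP to the grasp point, in m); z points along the fingers, y is the line along which they close (so a half turn about z gives the same grasp; the last joint's range is limited). The gripper opens to 85 mm and grips with 20 to 120 N. Pads are 22 mm wide; open, the fingers measure 114 mm over their backs; the gripper's body (76 mm by 85 mm) begins 54 mm behind the grasp point. The pads swing forward as they close: fully open they stand 13 mm farther back than shut.
Start: joints at [-0.14, 0.313, 0.046, 1.304, 0, 1.431], TCP at [0.575, -0, 0.231] pointing down, gripper open.
Joint ranges: [-2.76, 2.76], [-0.86, 1.69], [-1.03, 1.26], [-2.2, 2.34], [-1.47, 1.5], [-3.14, 3.14]. Speed limits (rad/s): [2.57, 2.57, 3.14, 3.14, 3.14, 3.14].

### API

Orientations are given as a unit quaternion [w, x, y, z].
In Python, from workcell import env gives the robot as it stands.
- The arm moves only by the tool carry_out, never from a script. Its argument "steps" is a list of rows, each a list of 3 entries, a list of its own where there are three numbers: the turn, a rotation vector about the tool's x, y, z in degrees, then the shift along the tool's x, y, z in cm, then the closure in counts, from 0 (fully open) to 255 (shut). A call has exactly 8 rows; each row is the pose to reach, as a shift and turn from the pose commanded when the call began, along the tool's axes at that moment; what a row does not reach only later rows make up. A row lasts 1/8 s, in which the tool goes at most 62.5 mm and 10.7 degrees, less where a joint would pass 70% of its speed; a pose out of reach is approached as far as the arm can. A call with a gripper value outside its range is refused whole. The fingers move at their own pace and stop on an object; "force" is the grip in N (left out, the last holds). Time passes only in rows, so rows that repeat a pose let the fingers close, or fill a call up. It gives the time, the measured TCP pose, the force, the opening and the grip force at its end, in the units of the state.
- env.get_state(): the state, without advancing time (a new reading comes with each control period).
- env.read_camera(name): name is "scene" or "side" or "wrist"; returns (picture, depth): 480x640x3 uint8, red, green, blue; 480x640 float32, m along the optical axis (not along the pixel's ray), 0 where there is no reading.
- env.get_calibration(name): a dict with "fx", "fy", "cx", "cy" (pixels), "origin" and "orientation" of the camera in the world. Camera axes: x right, y up, looking along -z (the intrinsics and any distortion apply to the point x, -y, -z); pixel columns grow to the right and rows downward; lengths in m; the calibration is good to about 2 mm. The wrist camera is an equidistant fisheye: a pixel r from the principal point sees the ray r / f radians off the axis. A picture is of the moment at which its call begins: read the wrist's pose just before it. get_calibration takes no time and is no camera call; for the wrist camera it gives the pose at the moment of the call.
- env.hand_in(): hands the job in; it is judged then, once.
The state is a dict: "clock": time; "joint_pos": joint angles; "qvel": joint speeds; "tau": joint torques, N m; "tcp_pos": TCP position; "orientation": TCP orientation; "wrist_force": force on the tool from outside, world axes, zero at the start; "ft_torque": the same for the moment, N m; "finger_gap": finger opening in m; "grip_force": force on a finger pad.
Only numpy, scipy, OpenCV 4.12 (cv2) and the standard library are available. Lean on these libraries where they do the work, as an engineer would, in place of code of your own. Each camera call takes 0.05 s, during which the arm holds its last target. There are 200 camera calls.

### The job

Stack the empty lugged parts tray squarely on top of the matching tray that holds the steel bush, turned end for end so that the two pull lips point opposite ways: then its underside stands level on the lower tray's rim lugs instead of nesting down onto the bush. Leave the lower tray where it stands, with the bush upright inside it, and let go of the stack.

Things in the scene. Friction and masses are not known exactly. Their poses are not given: they have to be found in the camera images.
- empty_tray: Empty light grey stack-nest parts tray, 46 mm high, loose, 0.15-0.31 kg. Rim band 150 (its x) x 62 mm (y), upright faces, z 30-46: grip from above across the 62 mm at mid length. Tub below 139 x 51 mm. Origin: underside centre, z up. At the +x end the rim dips and a flat pull lip, 34 wide, juts out 11 mm. At the start on the bench, +x within 17 deg of the robot's left (+y).
- full_tray: Same tray and frame, holding the bush; start yaw likewise. Each tray has 4 rim lugs 12 mm long, 17 mm inward, tops at z 46, at x = 46 and -18, and tub flutes there: same way round it nests 13 mm deep, half a turn round it stands on the lugs, origins 46 mm apart. A plain tray (150 x 62 x 40, no lugs or lip, pen in it) is no part of the job; the three trays' places swap.
- steel_bush: Plain grey steel bush, 40 mm across, 30 mm high, standing in the full tray's middle pocket; its top is 33 mm above the tray's underside, below the rim. Origin: centre of its underside, z along its bore.
- empty_tray_lip (a point): Point on the pull lip of the empty tray: 80 mm from the tray's origin along its +x, 35 mm up.

How it is judged:
At the end, for the whole second after the job is handed in: Empty tray level (4 deg) on the full tray's lugs: origin 40-52 mm above and within 15 mm sideways of the full tray's, long axes parallel within 15 deg, lips opposite; full tray level, within 30 mm of its start; bush upright on its floor within 30 mm of its centre; trays at rest (horizontal distance between empty_tray and full_tray below 0.015 m and z of empty_tray in the frame of full_tray between 0.04 and 0.052 m and x of empty_tray_lip in the frame of full_tray below -0.05 m and angle between the x axis of empty_tray and the x axis of full_tray, either way round below 0.26 rad and angle between each of empty_tray, full_tray's own z axis and vertical below 0.07 rad and distance of full_tray from where it was at the start of the episode below 0.03 m and horizontal distance between steel_bush and full_tray below 0.03 m and z of steel_bush in the frame of full_tray below 0.012 m and angle between steel_bush's own z axis and vertical below 0.2 rad and linear speed of each of empty_tray, full_tray below 0.02 m/s); the robot touches nothing.
It also fails if it takes over 38 s, if anything falls off the work surface, if the arm or the gripper's body presses on something with over 40 N, if the wrist force passes 120 N, or if a joint passes its speed limit or range.

## Working session

There is one attempt and no reset: what is moved stays moved. The work goes in short steps, Python scripts to look and compute and a tool call to move; the robot and the scene stay as the last step left them, time stands still between calls to the robot, and variables do not carry over. Pictures are saved under pics/ and viewed, at most 10 in all, crops included, and the job is handed in when it is done.

Besides the shell and the picture viewer there is one more tool, called after ">>>" as name([rows], argument=value, ...), one row to a line, values as JSON. carry_out: Moves the arm, as the interface text tells. Its arguments: {"type":"object","properties":{"steps":{"type":"array","items":{"type":"array"}},"force":{"type":"number"}},"required":["steps"]}

```bash
mkdir -p pics; ls; cat > h.py <<'E'
import numpy as np, cv2
from workcell import env
from scipy.spatial.transform import Rotation as R
def q(o): return R.from_quat([o[1],o[2],o[3],o[0]])
def points(name, save=None):
    c=env.get_calibration(name); im,d=env.read_camera(name)
    if save: cv2.imwrite(save, im[:,:,::-1])
    v,u=np.mgrid[:480,:640]
    x=(u-c['cx'])/c['fx']; y=(v-c['cy'])/c['fy']
    if name=='wrist':
        r=np.hypot(x,y)+1e-9; s=np.tan(r)/r; x=x*s; y=y*s
    P=np.stack([x*d,-y*d,-d],-1)
    return im,d,q(c['orientation']).apply(P.reshape(-1,3)).reshape(480,640,3)+np.array(c['origin'])
E
python3 - <<'E'
from h import *
s=env.get_state(); print({k:np.round(v,3) for k,v in s.items()}, env.hold_point_z)
for n in ['scene','side']:
    print(n,env.get_calibration(n))
    im,d,P=points(n,f'pics/{n}0.png'); np.savez(f'{n}0.npz',im=im,d=d,P=P)
E
```

```text
pics
{'clock': np.float64(0.0), 'joint_pos': array([-0.14 ,  0.314,  0.045,  1.304, -0.   ,  1.431]), 'qvel': array([ 0.001,  0.001, -0.002,  0.001,  0.   ,  0.001]), 'tau': array([-3.0000e-03, -4.8063e+01,  2.9853e+01,  2.0000e-02, -0.0000e+00,
       -0.0000e+00]), 'tcp_pos': array([0.575, 0.   , 0.23 ]), 'orientation': array([-0.001,  0.707,  0.707, -0.001]), 'wrist_force': array([ 1.068,  0.071, -0.299]), 'ft_torque': array([-0.012,  0.005, -0.034]), 'grip_force': np.float64(0.0), 'finger_gap': np.float64(0.085)} 0.0187
scene {'fx': 597.3799762059439, 'fy': 597.3799762059439, 'cx': 309.4179390845775, 'cy': 244.92162767704374, 'origin': array([-9.99037305e-04,  1.04233943e+00,  9.08053131e-01]), 'orientation': array([-0.23137725, -0.11508282,  0.39768737,  0.88037791])}
side {'fx': 466.11100001897853, 'fy': 466.11100001897853, 'cx': 317.81590591745754, 'cy': 247.99160181247666, 'origin': array([0.14937224, 0.8103451 , 0.72186723]), 'orientation': array([-0.25920251, -0.10225578,  0.3836252 ,  0.88044848])}
```

View pics/scene0.png

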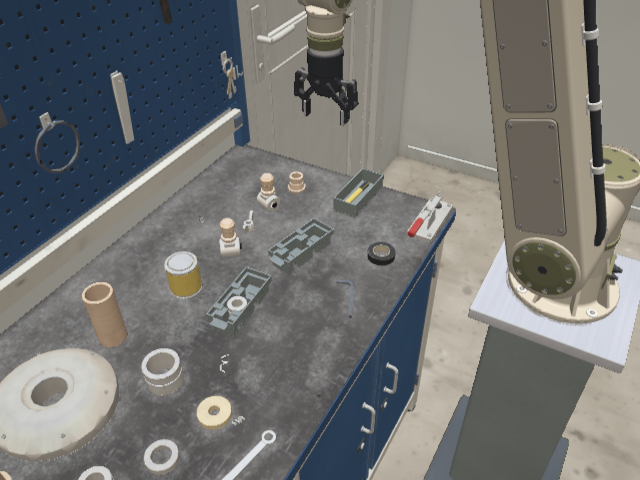

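View pics/side0.png

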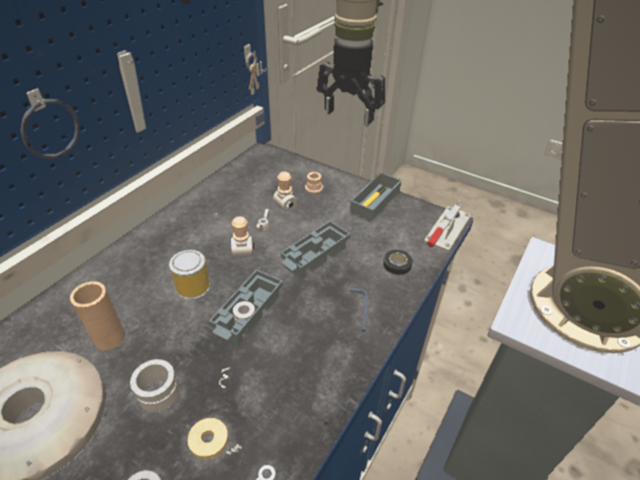

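The scene picture shows the full tray with the bush at about (238,300), the empty lugged tray at (300,244) and the plain tray with the pen at (358,192). The side picture agrees, with the three at (246,305), (315,247) and (375,196). Next I measure the rims from depth.

```bash
cat >> h.py <<'E'
def tray(P,m,zlo=.040,zhi=.053):
    Q=P[m]; Q=Q[(Q[:,2]>zlo)&(Q[:,2]<zhi)]
    (c,(w,h),a)=cv2.minAreaRect((Q[:,:2]*1000).astype(np.float32))
    b=a if w>h else a+90
    b=(b)%180
    return Q,np.array(c),max(w,h),min(w,h),b
E
python3 - <<'E'
from h import *
for n,cs in [('scene',[(238,300),(300,244)]),('side',[(246,305),(315,247)])]:
    z=np.load(n+'0.npz');P=z['P']
    for c in cs:
        print(n,'c',P[c[1],c[0]])
        for zlo in (.015,.036,.042):
            m=np.zeros((480,640),bool);m[c[1]-45:c[1]+45,c[0]-45:c[0]+45]=1
            # keep the component around the seed
            mm=((P[...,2]>zlo)&(P[...,2]<.055)&m).astype(np.uint8)
            mm=cv2.morphologyEx(mm,cv2.MORPH_CLOSE,np.ones((3,3)))
            k,l,st,ce=cv2.connectedComponentsWithStats(mm)
            i=1+np.argmax(st[1:,4]); Q,ctr,L,W,b=tray(P,l==i,zlo,.055)
            print(zlo,len(Q),ctr.round(1),round(L,1),round(W,1),round(b,1),'zpct',np.percentile(Q[:,2],[50,90,98]).round(4))
            u=np.array([np.cos(np.radians(b)),np.sin(np.radians(b))]); s=(Q[:,:2]*1000-ctr)@u; t=(Q[:,:2]*1000-ctr)@[-u[1],u[0]]
            print('  width at ends',[np.ptp(t[k]).round(0) if k.sum() else 0 for k in (s<s.min()+8,s>s.max()-8)], 'pct',np.percentile(s,[1,99]).round(0))
E
```

```text
scene c [0.55819588 0.39457541 0.02953444]
0.015 1944 [556.1 393.8] 165.5 66.0 92.9 zpct [0.0334 0.0449 0.0473]
  width at ends [np.float64(63.0), np.float64(33.0)] pct [-80.  80.]
0.036 696 [556.1 393.3] 164.5 66.0 92.9 zpct [0.0434 0.0467 0.0478]
  width at ends [np.float64(63.0), np.float64(30.0)] pct [-79.  77.]
0.042 432 [556.  389.4] 152.7 66.0 93.2 zpct [0.0447 0.0472 0.0483]
  width at ends [np.float64(63.0), np.float64(63.0)] pct [-75.  76.]
scene c [0.54223162 0.17493144 0.01930322]
0.015 1512 [534.7 187.6] 166.5 66.2 77.4 zpct [0.0339 0.0449 0.0473]
  width at ends [np.float64(64.0), np.float64(32.0)] pct [-80.  79.]
0.036 604 [534.7 188. ] 165.7 66.2 77.4 zpct [0.0427 0.0465 0.0479]
  width at ends [np.float64(64.0), np.float64(25.0)] pct [-80.  75.]
0.042 340 [533.6 182.7] 154.9 66.2 77.4 zpct [0.0447 0.0472 0.0487]
  width at ends [np.float64(62.0), np.float64(63.0)] pct [-75.  75.]
side c [0.56076654 0.39239683 0.03147505]
0.015 2323 [559.  395.4] 162.1 64.0 92.9 zpct [0.035  0.047  0.0486]
  width at ends [np.float64(62.0), np.float64(33.0)] pct [-79.  79.]
0.036 961 [559.  395.4] 162.1 64.0 92.9 zpct [0.0446 0.0481 0.0492]
  width at ends [np.float64(62.0), np.float64(32.0)] pct [-80.  79.]
0.042 603 [559.5 389.9] 151.3 63.8 93.3 zpct [0.0464 0.0484 0.0494]
  width at ends [np.float64(62.0), np.float64(62.0)] pct [-75.  75.]
side c [0.54249006 0.17650374 0.02385892]
0.015 1665 [537.8 188.3] 162.3 65.6 77.4 zpct [0.0353 0.0469 0.0487]
  width at ends [np.float64(63.0), np.float64(34.0)] pct [-79.  79.]
0.036 758 [537.8 188.3] 162.3 65.6 77.4 zpct [0.044  0.048  0.0493]
  width at ends [np.float64(62.0), np.float64(32.0)] pct [-80.  78.]
0.042 450 [537.1 183.4] 152.8 65.2 77.8 zpct [0.0463 0.0485 0.0495]
  width at ends [np.float64(61.0), np.float64(62.0)] pct [-75.  75.]
```

Both views agree. The full tray is at (558, 389.5) mm with yaw 93.1°, and the empty tray is at (535.5, 183) mm with yaw 77.5°. Sizes are about 152×64, the rims are near 46 mm and the lips point to +y. I move over the empty tray and check from near.

>>> carry_out([
  [[0,0,4],[5,-1,2],0],
  [[0,0,8],[10,-2,5],0],
  [[0,0,12.5],[15,-3,8],0],
  [[0,0,12.5],[18.3,-3.95,10],0],
  [[0,0,12.5],[18.3,-3.95,10],0],
  [[0,0,12.5],[18.3,-3.95,10],0],
  [[0,0,12.5],[18.3,-3.95,10],0],
  [[0,0,12.5],[18.3,-3.95,10],0],
], force=50)

```text
clock: 1.1
tcp_pos: [0.5364, 0.1821, 0.132]
orientation: [0.0, 0.78, 0.625, 0.001]
wrist_force: [0.8, -0.0, -0.5]
finger_gap: 0.0855
grip_force: 0.0
```

```bash
python3 - <<'E'
from h import *
s=env.get_state(); print(s['clock'],s['tcp_pos'].round(4),q(s['orientation']).as_matrix().round(3).tolist(),s['joint_pos'].round(2))
im,d,P=points('wrist','pics/w1.png')
m=(P[...,2]>.036)&(P[...,2]<.056)&(np.hypot(P[...,0]-.5355,P[...,1]-.183)<.1)&(d>0)
Q,c,L,W,b=tray(P,m,.036,.056); print(len(Q),c,L,W,b,np.percentile(Q[:,2],[5,50,95]))
E
```

```text
1.1 [0.5364 0.1821 0.132 ] [[0.218, 0.976, 0.001], [0.976, -0.218, 0.0], [0.0, 0.001, -1.0]] [ 0.19  0.34 -0.16  1.07 -0.    1.98]
5469 [536.0255127  189.05310059] 161.09268188476562 62.55521774291992 77.80443572998047 [0.0364228  0.04634315 0.04773552]
```

View pics/w1.png

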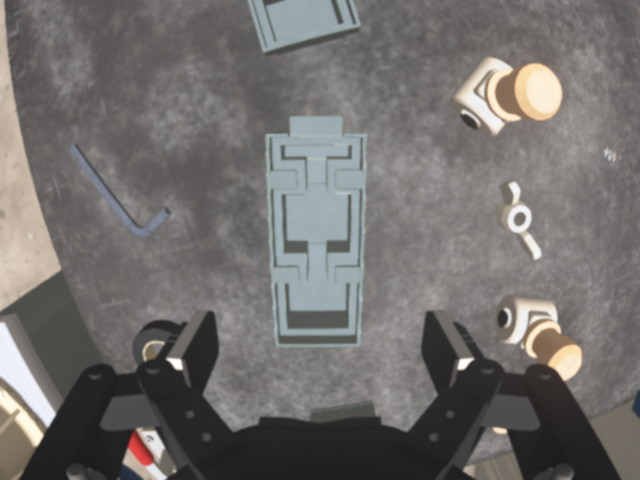

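The wrist picture shows the empty tray upright, centred at about (316,240), with its lip at the top (316,126), towards +y. Measured centre is (534.9, 183.7) mm at 77.8°, within 2 mm of the tool. There is room for the fingers, so I descend and grip.

>>> carry_out([
  [[0,0,0],[0.1,-0.1,4],0],
  [[0,0,0],[0.1,-0.1,8],0],
  [[0,0,0],[0.1,-0.1,10.5],0],
  [[0,0,0],[0.1,-0.1,11.7],0],
  [[0,0,0],[0.1,-0.1,11.7],0],
  [[0,0,0],[0.1,-0.1,11.7],255],
  [[0,0,0],[0.1,-0.1,11.7],255],
  [[0,0,0],[0.1,-0.1,11.7],255],
], force=50)

```text
clock: 2.15
tcp_pos: [0.5361, 0.1844, 0.016]
orientation: [0.001, 0.78, 0.626, 0.001]
wrist_force: [0.3, -0.5, 5.9]
finger_gap: 0.0612
grip_force: 56.1
```

>>> carry_out([
  [[0,0,0],[0,0,0],255],
  [[0,0,0],[0,0,0],255],
  [[0,0,0],[0,0,0],255],
  [[0,0,0],[0,0,-1],255],
  [[0,0,0],[0,0,-3],255],
  [[0,0,0],[0,0,-5],255],
  [[0,0,0],[0,0,-5],255],
  [[0,0,0],[0,0,-5],255],
])

```text
clock: 3.15
tcp_pos: [0.5344, 0.1841, 0.0639]
orientation: [-0.0, 0.78, 0.626, -0.0]
wrist_force: [0.1, -0.7, -2.6]
finger_gap: 0.0616
grip_force: 55.2
```

```bash
python3 - <<'E'
from h import *
s=env.get_state(); print(s['clock'],s['tcp_pos'].round(4),s['finger_gap'],s['grip_force'],s['wrist_force'].round(1))
im,d,P=points('wrist','pics/w2.png')
E
```

```text
3.15 [0.5344 0.1841 0.0639] 0.06161384077979177 55.19643187522888 [ 0.1 -0.7 -2.6]
```

View pics/w2.png

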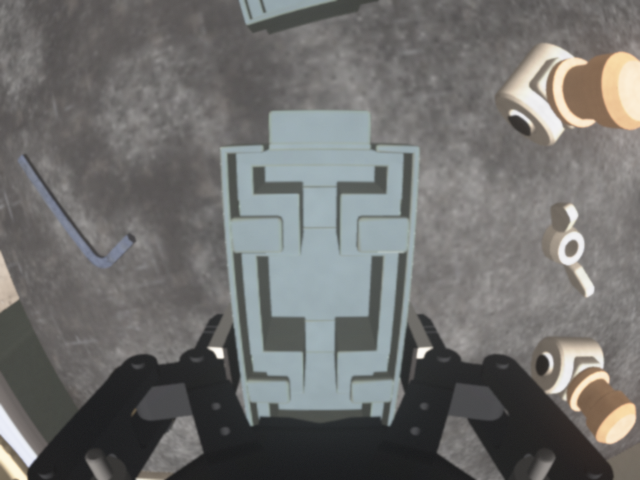

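Held with the lip ahead at (320,128), 61.6 mm opening. Now I lift, carry over and turn (about 195.6° in all).

>>> carry_out([
  [[0,0,0],[0,0,-4],255],
  [[0,0,-5],[1,0,-8],255],
  [[0,0,-13],[4,-0.4,-11],255],
  [[0,0,-22],[8,-0.8,-12],255],
  [[0,0,-31],[12,-1.3,-12],255],
  [[0,0,-40],[16,-1.7,-12],255],
  [[0,0,-49],[19,-2,-12],255],
  [[0,0,-58],[20.6,-2.2,-12],255],
])

```text
clock: 4.2
tcp_pos: [0.5572, 0.3915, 0.1823]
orientation: [-0.001, 0.376, 0.927, -0.001]
wrist_force: [1.0, -0.7, -1.8]
finger_gap: 0.0609
grip_force: 55.4
```

>>> carry_out([
  [[0,0,-9],[0,0,0],255],
  [[0,0,-18],[0,0,0],255],
  [[0,0,-27],[0,0,0],255],
  [[0,0,-36],[0,0,0],255],
  [[0,0,-45],[0,0,0],255],
  [[0,0,-54],[0,0,0],255],
  [[0,0,-63],[0,0,0],255],
  [[0,0,-70],[0,0,0],255],
])

```text
clock: 5.2
tcp_pos: [0.5573, 0.3897, 0.1826]
orientation: [-0.001, -0.223, 0.975, -0.0]
wrist_force: [0.2, 0.8, -1.6]
finger_gap: 0.061
grip_force: 55.4
```

>>> carry_out([
  [[0,0,-9],[0,0,0],255],
  [[0,0,-18],[0,0,0],255],
  [[0,0,-27],[0,0,0],255],
  [[0,0,-36],[0,0,0],255],
  [[0,0,-45],[0,0,0],255],
  [[0,0,-54],[0,0,0],255],
  [[0,0,-62],[0,0,0],255],
  [[0,0,-67.6],[0,0,0],255],
])

```text
clock: 6.2
tcp_pos: [0.5573, 0.3898, 0.1826]
orientation: [0.001, 0.727, -0.686, -0.0]
wrist_force: [0.1, 0.4, -1.7]
finger_gap: 0.0612
grip_force: 55.4
```

>>> carry_out([
  [[0,0,0],[0,0,0],255],
  [[0,0,0],[0,0,0],255],
  [[0,0,0],[0,0,1],255],
  [[0,0,0],[0,0,2],255],
  [[0,0,0],[0,0,3],255],
  [[0,0,0],[0,0,3],255],
  [[0,0,0],[0,0,3],255],
  [[0,0,0],[0,0,3],255],
])

```text
clock: 7.2
tcp_pos: [0.5582, 0.3902, 0.1549]
orientation: [-0.001, 0.726, -0.688, 0.0]
wrist_force: [-0.5, -0.0, -2.3]
finger_gap: 0.061
grip_force: 55.4
```

```bash
python3 - <<'E'
from h import *
s=env.get_state(); print(s['clock'],s['tcp_pos'].round(4),q(s['orientation']).as_matrix().round(3).tolist(),s['joint_pos'].round(2),s['finger_gap'])
for n in ['side','scene']:
    im,d,P=points(n,f'pics/{n}3.png'); 
    z=P[...,2]; tz=s['tcp_pos'][2]
    near=(np.hypot(P[...,0]-.558,P[...,1]-.3895)<.11)&(d>0)
    print(n,'hist', np.histogram(z[near],bins=np.arange(0.0,.24,.01))[0])
    np.savez(n+'3.npz',im=im,P=P,d=d)
E
```

```text
7.2 [0.5582 0.3902 0.1549] [[0.054, -0.999, 0.001], [-0.999, -0.054, 0.0], [-0.0, -0.001, -1.0]] [ 0.49  0.55  0.22  1.24 -0.   -1.13] 0.060977586244327586
side hist [4465  307  296 1184  693    3    0    0    0    0    0    0    0    5
  507  385  269  695  612  107  112  271  243]
scene hist [1838  296  347  982  538   30   25   18    0    0    0    0    0   63
  386  316  293  559  425   85  114  232  224]
```

View pics/side3.png

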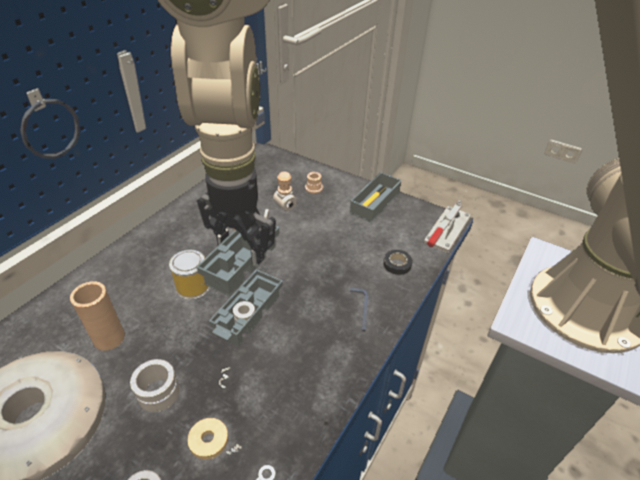

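The side picture shows the empty tray held level at about (228,262) over the full tray at (246,305), lip turned away. I check its offset and tilt against the lower tray, still in view.

```bash
python3 - <<'E'
from h import *
for n in ['side','scene']:
    z=np.load(n+'3.npz');P=z['P'];im=z['im'].astype(int)
    near=(np.hypot(P[...,0]-.558,P[...,1]-.3895)<.1)&(z['d']>0)&(im.max(-1)>85)
    for lo,hi,nm in [(.040,.056,'low'),(.165,.192,'up')]:
        m=(near&(P[...,2]>lo)&(P[...,2]<hi)).astype(np.uint8)
        k,l,st,_=cv2.connectedComponentsWithStats(cv2.morphologyEx(m,cv2.MORPH_CLOSE,np.ones((3,3))))
        Q,c,L,W,b=tray(P,(l==1+np.argmax(st[1:,4]))&(m>0),lo,hi)
        print(n,nm,len(Q),c.round(1),round(L,1),round(W,1),round(b,1))
        y=Q[:,1]*1000-389.5
        print('  y range',np.percentile(y,[.5,99.5]).round(0),'top z by y',[(a,(np.percentile(Q[(y>a)&(y<=a+20),2],95)*1000).round(1)) for a in range(-80,80,20) if ((y>a)&(y<=a+20)).sum()>15],
         'x range by y',[(a,(np.percentile(Q[(y>a)&(y<=a+20),0],[1,99])*1000).round(0)) for a in range(-80,80,40) if ((y>a)&(y<=a+20)).sum()>15])
E
```

```text
side low 662 [560.1 390.1] 151.3 64.9 92.9
  y range [-75.  77.] top z by y [(-80, np.float64(48.2)), (-60, np.float64(48.2)), (-40, np.float64(48.8)), (-20, np.float64(48.7)), (0, np.float64(48.6)), (20, np.float64(49.0)), (40, np.float64(49.5)), (60, np.float64(48.0))] x range by y [(-80, array([532., 594.])), (-40, array([530., 593.])), (0, array([528., 592.])), (40, array([526., 587.]))]
side up 973 [563.9 411.7] 112.7 82.7 87.7
  y range [-31.  77.] top z by y [(-40, np.float64(186.0)), (-20, np.float64(186.2)), (0, np.float64(187.6)), (20, np.float64(186.9)), (40, np.float64(186.9)), (60, np.float64(186.9))] x range by y [(-40, array([585., 592.])), (0, array([522., 597.])), (40, array([526., 588.]))]
scene low 463 [556.6 389. ] 153.9 66.0 93.2
  y range [-77.  76.] top z by y [(-80, np.float64(47.2)), (-60, np.float64(47.5)), (-40, np.float64(47.8)), (-20, np.float64(47.7)), (0, np.float64(47.7)), (20, np.float64(48.0)), (40, np.float64(47.7)), (60, np.float64(47.1))] x range by y [(-80, array([529., 591.])), (-40, array([526., 590.])), (0, array([523., 588.])), (40, array([522., 584.]))]
scene up 749 [559.1 409.8] 116.4 80.0 86.4
  y range [-37.  77.] top z by y [(-40, np.float64(184.3)), (-20, np.float64(185.4)), (0, np.float64(187.9)), (20, np.float64(185.4)), (40, np.float64(185.3)), (60, np.float64(185.3))] x range by y [(-40, array([578., 591.])), (0, array([519., 594.])), (40, array([523., 586.]))]
```

Aligned to about 1 mm and level. The gap to lug contact is about 92 mm, so I lower to just above it.

>>> carry_out([
  [[0,0,0],[0,0,2],255],
  [[0,0,0],[0,0,4],255],
  [[0,0,0],[0,0,6],255],
  [[0,0,0],[0,0,7.5],255],
  [[0,0,0],[0,0,8.3],255],
  [[0,0,0],[0,0,8.8],255],
  [[0,0,0],[0,0,8.8],255],
  [[0,0,0],[0,0,8.8],255],
])

```text
clock: 8.3
tcp_pos: [0.5583, 0.3903, 0.067]
orientation: [-0.001, 0.726, -0.688, 0.0]
wrist_force: [0.3, -0.3, -1.5]
finger_gap: 0.061
grip_force: 55.5
```

>>> carry_out([
  [[0,0,0],[0,0,0.1],255],
  [[0,0,0],[0,0,0.1],255],
  [[0,0,0],[0,0,0.2],255],
  [[0,0,0],[0,0,0.2],255],
  [[0,0,0],[0,0,0.3],255],
  [[0,0,0],[0,0,0.3],255],
  [[0,0,0],[0,0,0.3],255],
  [[0,0,0],[0,0,0.3],255],
])

```text
clock: 9.3
tcp_pos: [0.5579, 0.3901, 0.0633]
orientation: [-0.0, 0.726, -0.688, 0.0]
wrist_force: [0.6, 0.3, -1.6]
finger_gap: 0.0608
grip_force: 55.5
```

Not yet in contact; a little further.

>>> carry_out([
  [[0,0,0],[0,0,0.05],255],
  [[0,0,0],[0,0,0.05],255],
  [[0,0,0],[0,0,0.1],255],
  [[0,0,0],[0,0,0.1],255],
  [[0,0,0],[0,0,0.15],255],
  [[0,0,0],[0,0,0.15],255],
  [[0,0,0],[0,0,0.15],255],
  [[0,0,0],[0,0,0.15],255],
])

```text
clock: 10.3
tcp_pos: [0.5579, 0.3901, 0.062]
orientation: [-0.0, 0.726, -0.688, 0.0]
wrist_force: [-0.0, -1.1, 1.2]
finger_gap: 0.061
grip_force: 55.7
```

Contact: the load has come off the wrist. I open the gripper and check before retreating.

>>> carry_out([
  [[0,0,0],[0,0,0],60],
  [[0,0,0],[0,0,0],40],
  [[0,0,0],[0,0,0],0],
  [[0,0,0],[0,0,0],0],
  [[0,0,0],[0,0,0],0],
  [[0,0,0],[0,0,0],0],
  [[0,0,0],[0,0,0],0],
  [[0,0,0],[0,0,0],0],
])

```text
clock: 11.3
tcp_pos: [0.5579, 0.39, 0.0618]
orientation: [-0.0, 0.726, -0.688, 0.0]
wrist_force: [0.1, -0.3, 0.5]
finger_gap: 0.0855
grip_force: 0.0
```

>>> carry_out([
  [[0,0,0],[0,0,-1],0],
  [[0,0,0],[0,0,-3],0],
  [[0,0,0],[0,0,-6],0],
  [[0,0,0],[0,0,-10],0],
  [[0,0,0],[0,0,-14],0],
  [[0,0,0],[0,0,-17],0],
  [[0,0,0],[0,0,-17],0],
  [[0,0,0],[0,0,-17],0],
])

```text
clock: 12.3
tcp_pos: [0.5577, 0.39, 0.2315]
orientation: [0.0, 0.726, -0.688, -0.0]
wrist_force: [-0.6, -0.4, -0.4]
finger_gap: 0.085
grip_force: 0.0
```

```bash
python3 - <<'E'
from h import *
s=env.get_state(); print(s['clock'],s['tcp_pos'].round(4),s['finger_gap'])
for n in ['side','scene']:
    im,d,P=points(n)
    if n=='side': cv2.imwrite('pics/side4.png',cv2.resize(im[200:380,150:360,::-1],None,fx=3,fy=3))
    near=(np.hypot(P[...,0]-.558,P[...,1]-.3895)<.11)&(d>0)
    m=(near&(P[...,2]>.084)&(P[...,2]<.1)).astype(np.uint8)
    k,l,st,_=cv2.connectedComponentsWithStats(cv2.morphologyEx(m,cv2.MORPH_CLOSE,np.ones((3,3))))
    Q,c,L,W,b=tray(P,(l==1+np.argmax(st[1:,4]))&(m>0),.084,.1)
    y=Q[:,1]*1000-389.5
    print(n,len(Q),c.round(1),round(L,1),round(W,1),round(b,1),'z by y',[(np.percentile(Q[(y>a)&(y<=a+20),2],90)*1000).round(1) for a in range(-80,80,20) if ((y>a)&(y<=a+20)).sum()>10])
    # lower tray's +y lip and near face
    lo=near&(P[...,2]>.028)&(P[...,2]<.048); print('  low y max',(np.percentile(P[lo][:,1],99)*1000).round(1), 'up y min', (np.percentile(P[near&(P[...,2]>.075)&(P[...,2]<.1)][:,1],1)*1000).round(1))
E
```

```text
12.3 [0.5577 0.39   0.2315] 0.08503386609008233
side 851 [560.5 390.4] 152.3 63.8 93.3 z by y [np.float64(93.4), np.float64(94.5), np.float64(93.4), np.float64(94.0), np.float64(94.3), np.float64(94.2), np.float64(93.5), np.float64(93.9)]
  low y max 475.6 up y min 308.2
scene 627 [557.2 390. ] 154.2 65.9 93.3 z by y [np.float64(91.1), np.float64(93.0), np.float64(92.2), np.float64(92.8), np.float64(92.8), np.float64(92.8), np.float64(92.1), np.float64(92.5)]
  low y max 474.3 up y min 307.7
```

View pics/side4.png

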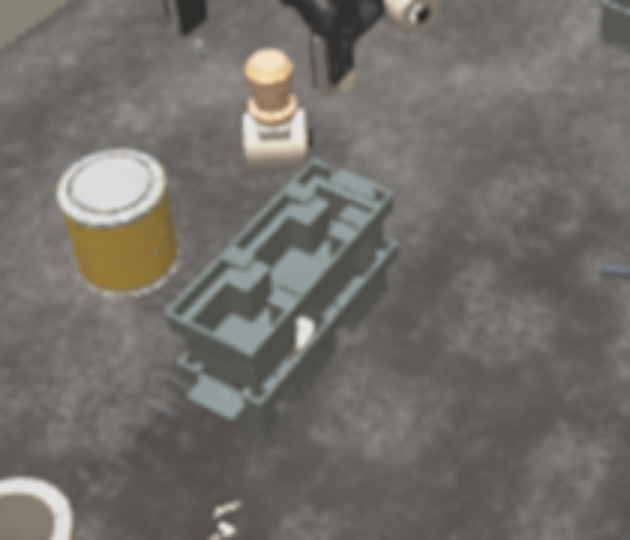

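The stack stands level: the rim is 45–46 mm above the lower rim, within 1 mm sideways, yaw matches and the lips are opposite. A light patch shows at crop (303,335), perhaps the bush seen through the gap, so I check its 3D position.

```bash
python3 - <<'E'
from h import *
z0=np.load('side0.npz')['P']
im,d,P=points('side'); 
b=np.zeros((480,640),bool);b[303:320,243:260]=1
m=b&(im.astype(int).min(-1)>150)
v,u=np.nonzero(m); print(len(u),u.min(),u.max(),v.min(),v.max())
print('patch xyz', np.percentile(P[m],[10,50,90],axis=0).round(3).tolist())
print('same pixels at start', np.median(z0[m],axis=0).round(3))
i0=np.load('side0.npz')['im']; m0=np.zeros((480,640),bool); m0[295:325,228:262]=1; m0&=(i0.astype(int).min(-1)>150)
v,u=np.nonzero(m0); print('start bush',u.min(),u.max(),v.min(),v.max(), np.percentile(z0[m0],[10,50,90],axis=0).round(3).tolist())
s=env.get_state(); print(s['clock'])
E
```

```text
47 249 254 306 315
patch xyz [[0.539, 0.391, 0.032], [0.543, 0.398, 0.034], [0.55, 0.407, 0.036]]
same pixels at start [0.544 0.398 0.034]
start bush 233 254 301 318 [[0.541, 0.389, 0.032], [0.556, 0.405, 0.034], [0.572, 0.421, 0.036]]
12.45
```

The patch is the bush's top at 34 mm, unmoved. Handing in.

```bash
python3 -c "
from workcell import env
print(env.hand_in())"
```

```text
the job is handed in; nothing more can be done
None
```

The empty tray now stands level on the full tray's lugs, turned end for end and within about 1 mm sideways; the bush and lower tray have not moved, the gripper is clear, and I handed the job in at about 12.5 s, with no verdict returned.

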